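# Hold a door-mirror glass flush on its tilted carrier

### The job

Slide the silver mirror glass straight up out of its slotted wooden holder by its top edge, then tilt it to match the slope of the grey mirror carrier on the stand and press its black back gently and flush against the carrier's face, level, centred side to side and covering the whole face with the glass's spare height standing above it. Finish while still holding it pressed there for the adhesive pad to take: do not let go. Leave the carrier's slope, the orange panel, the tape roll and the bolt tray as they are.

Things in the scene. Friction and masses are not known exactly. Their poses are not given: they have to be found in the camera images.
- glass_centre (a point): centre of the mirror glass, a loose pane 9 mm thick (x), 110 mm wide (y), 120 mm tall (z up), 0.16 to 0.26 kg; silver front looks to -x, black back to +x. It starts upright in either slot of the holder, foot 8 mm, top edge 128 mm above the bench. Grip it across its thickness in the upper 35 mm, half-way along the top edge
- glass: the same mirror glass; this origin is the centre of its lower edge, axes as above
- carrier_face (a point): centre of the front face of the carrier, a grey plate 70 mm wide (y), 60 mm tall (z, up the slope), red pad outline. -x is the outward normal, to the robot and upward: the face leans back 14 to 33 degrees from vertical, differently each time. Flush, the axes of glass and carrier are parallel and the glass centre is 4.5 mm along -x from here and, for finger room, 15 to 20 mm along +z
- carrier: the same carrier, 8 mm thick; this origin lies on its level hinge, 20 mm behind the centre of the face and 85 mm above the bench. The hinge is stiff (holds 5 N m) and does not yield to a light push
- stand: fixed steel stand of the carrier: foot 100 x 76 x 10 mm, from 26 mm nearer the robot (-x) to 74 mm beyond the origin, and a post behind the carrier up to 93 mm; origin on the bench, 20 mm nearer the robot (along its x) than the hinge; yaw varies
- holder: fixed wooden holder 110 x 127 x 58 mm, origin at the centre of its underside; floor 8 mm thick; two upright slots at x = -30 and +30 mm, each 12 mm wide, open at the top and middle, guiding only the last 15 mm of a panel's side edges up to 56 mm above the bench; yaw varies
- blank_centre (a point): centre of the orange plastic panel, 9 x 110 x 90 mm tall, standing in the other slot (top at 98 mm); not to be disturbed
- blank: the same orange panel, origin at the centre of its lower edge
- bench_vice: dark red bench vice bolted to the bench left of the work, always in the same place, 223 mm high, its blunt end reaching diagonally towards the robot and the stand; go over or round it (clear above 250 mm). A pillar wall closes the bench's far right end at x = 0.71 m (y below -0.09 m)
- tape_roll: black tape roll lying flat, 68 mm across, 19 mm high, origin under its centre
- bolt_tray: small round metal tray of bolts, 69 mm across, 22 mm high, origin under its centre

How it is judged (in metres and radians):
On the way:
1. the mirror glass has been drawn upward clear of its slots, still upright, over the holder, in the fingers (height (world z) of glass above 0.06 m and horizontal distance between glass_centre and holder below 0.07 m and angle between glass_centre's own z axis and vertical below 0.35 rad and contact force between the fingers and glass above 1 N), for 0.05 s.
At the end, for the whole second after the job is handed in: Glass gripped and pressed on the carrier (each over 1 N), faces touching, parallel within 0.04 rad, level within 0.12 rad, centred within 15 mm sideways, its centre 10 mm below to 30 mm above the face centre along the slope, at rest, off the holder, over 75 mm high, for the last second (contact force between glass and carrier above 1 N and angle between the x axis of glass_centre and the x axis of carrier_face, either way round below 0.04 rad and angle between the y axis of glass_centre and the y axis of carrier_face, either way round below 0.12 rad and x of glass_centre in the frame of carrier_face between -0.0075 and -0.0025 m and y of glass_centre in the frame of carrier_face between -0.015 and 0.015 m and z of glass_centre in the frame of carrier_face between -0.01 and 0.03 m and contact force between the fingers and glass above 1 N and contact force between glass and holder below 0.05 N and height (world z) of glass_centre above 0.075 m and linear speed of glass below 0.02 m/s); the arm keeps its last pose, push and grip.
It fails at once if the glass is pressed hard on the carrier (over 40 N) (contact force between glass and carrier above 40 N).
It fails at once if the carrier's slope is pushed out of place (its face centre moves over 4 mm) (distance of carrier_face from where it was at the start of the episode above 0.004 m).
It fails at once if the orange panel is lifted or shoved (over 12 mm) (distance of blank_centre from where it was at the start of the episode above 0.012 m).
It fails at once if the tape roll is moved over 15 mm (distance of tape_roll from where it was at the start of the episode above 0.015 m).
It fails at once if the bolt tray is moved over 15 mm (distance of bolt_tray from where it was at the start of the episode above 0.015 m).
It also fails if it takes over 42 s, if anything falls off the work surface, if the arm or the gripper's body presses on something with over 40 N, if the wrist force passes 120 N, or if a joint passes its speed limit or range.

### The arm

A 6-joint arm with a two-finger parallel gripper is mounted at the origin on the work surface; the furniture and walls round the work are solid. World frame = base frame: x ahead of the robot, y to its left, z up, the work surface at z = 0. Lengths are in mm, angles in degrees, forces in N, time in s.
With the tool pointing down it reaches from about 300 to 850 mm from the base axis. Payload 4.2 kg.
Tool frame: the origin (TCP) lies midway between the tips of the shut fingers; the grasp point (between the pads) lies 19 mm behind it; z points along the fingers, y is the direction in which the jaws open and shut (so a half turn about z gives the same grasp; the last joint's range is limited). The gripper opens to 91 mm and grips with 3 to 60 N. Pads are 32 mm wide; open, the fingers measure 118 mm over their backs; the gripper's body (76 mm by 178 mm) begins 60 mm behind the grasp point.
Start: joints at [74.198, 18.312, 89.639, -0, 72.044, -1.146], TCP at [145.488, 556.306, 213.976] pointing down, gripper open.
Joint ranges: [-177.97, 177.97], [-48.28, 115.42], [12.27, 149.76], [-77.06, 257.06], [2.81, 150.46], [-146.56, 146.56]. Speed limits (degrees/s): [147.25, 147.25, 180, 180, 180, 180].

### API

Orientations are given as [roll, pitch, yaw] about the fixed x, y, z axes, in that order (R = Rz(yaw) Ry(pitch) Rx(roll)).
In Python, from workcell import env gives the robot as it stands.
- The arm moves only by the shell command python3 -m jog 'ROWS' [FORCE]. ROWS is JSON, a list of rows, each an object of numbers: "dx", "dy", "dz": the shift along the world's x, y, z in m; "wx", "wy", "wz": the turn, a rotation vector about the world's x, y, z in rad; "grip": the gripper's target within -1 to 1 (shut at 1, half-way at 0, fully open at -1). In form: [{"dx": .., "dy": .., "dz": .., "wx": .., "wy": .., "wz": .., "grip": ..}, ...]. A call has 1 to 10 rows; each row shifts and turns the commanded pose from where the row before left it; what a row does not reach is not made up. A row lasts 1/10 s, in which the tool goes at most 50 mm and 8.59 degrees, less where a joint would pass 70% of its speed; a pose out of reach is approached as far as the arm can. A call with a gripper value outside its range is refused whole. The fingers move at their own pace and stop on an object; FORCE is the grip in N (left out, the last holds). Time passes only in rows, so rows that do not move let the fingers close. It gives the time, the measured TCP pose, the force and the opening at its end, in the units of the state.
- env.state(): the state, without advancing time (a new reading comes with each control period).
- env.grab_frame(name): name is "scene" or "top"; returns the picture (384x512x3 uint8, red, green, blue); there is no depth.
- env.get_calibration(name): a dict with "fx", "fy", "cx", "cy" (pixels), "k1" (the pictures are not rectified: a ray, as slopes to the right and down, at radius r is drawn at 1 + k1 r^2 times it, then the intrinsics apply), "R" (3x3) and "t" (3): a world point X has camera coordinates R X + t. Camera axes: x right, y down, z forward; pixel columns grow to the right and rows downward; lengths in mm; the calibration is good to about 2 mm. A picture is of the moment at which its call begins. get_calibration takes no time and is no camera call.
- env.job_done(): hands the job in, once; it reports no verdict.
The state is a dict: "time_s": time; "qpos": joint angles; "qvel": joint speeds; "effort": joint torques, N m; "ee_pos": TCP position; "ee_rot": TCP orientation; "force": force on the tool from outside, world axes, zero at the start; "torque": the same for the moment, N m; "gripper_width": finger opening in mm.
Only numpy, scipy, OpenCV 4.12 (cv2) and the standard library are available. Lean on these libraries where they do the work, as an engineer would, in place of code of your own. Each camera call takes 0.05 s, during which the arm holds its last target. There are 200 camera calls.

## Working session

There is one attempt and no reset: what is moved stays moved. The work goes in short steps, Python scripts to look and compute and a shell command to move; the robot and the scene stay as the last step left them, time stands still between calls to the robot, and variables do not carry over. Pictures are saved under pics/ and viewed, about 8 in all and at most 12, crops included, and the job is handed in when it is done.

```bash
mkdir -p pics; ls; python3 - <<'E'
from workcell import env
import cv2
for n in("scene","top"):
    f=env.grab_frame(n); cv2.imwrite(f"pics/{n}0.png",f[:,:,::-1]); c=env.get_calibration(n); print(n,c)
a=cv2.imread("pics/scene0.png");b=cv2.imread("pics/top0.png")
print(env.state())
E
```

```text
pics
scene {'fx': 482.0991305710264, 'fy': 482.0991305710264, 'cx': 264.0193136301193, 'cy': 191.3341981592207, 'k1': 0.02670806287172252, 'R': array([[-0.70554023,  0.70840876, -0.0192356 ],
       [ 0.37502332,  0.3501985 , -0.85832308],
       [-0.60130731, -0.61279527, -0.51274894]]), 't': array([ 357.7343639 , -104.92647132, 1513.26688751])}
top {'fx': 450.29985508574333, 'fy': 450.29985508574333, 'cx': 259.5428140943879, 'cy': 189.81990016204603, 'k1': 0.01221809466261431, 'R': array([[ 3.59406367e-04, -9.99820196e-01, -1.89590658e-02],
       [-9.97192081e-01,  1.06142484e-03, -7.48787515e-02],
       [ 7.48854116e-02,  1.89327422e-02, -9.97012400e-01]]), 't': array([-24.64826774, 472.34936914, 968.65754411])}
{'time_s': 0.1, 'qpos': array([ 7.41988204e+01,  1.83488390e+01,  8.96989945e+01,  3.07467000e-04,
        7.20433314e+01, -1.14695055e+00]), 'qvel': array([-0.03987209, -0.14917116, -0.12690695, -0.05113983,  0.10085082,
       -0.02981942]), 'effort': array([ 7.21403230e-04, -4.13335347e+01, -2.32508951e+01,  7.29528721e-02,
        4.22507711e-02, -7.95153937e-05]), 'ee_pos': array([145.35326445, 555.86629912, 213.19857348]), 'ee_rot': array([-1.79908859e+02, -2.11710435e-03,  1.65345674e+02]), 'force': array([0.53079753, 0.10376293, 0.2429285 ]), 'torque': array([-0.00527739, -0.0600227 , -0.05257384]), 'gripper_width': 91.07909143012968}
```

View pics/scene0.png

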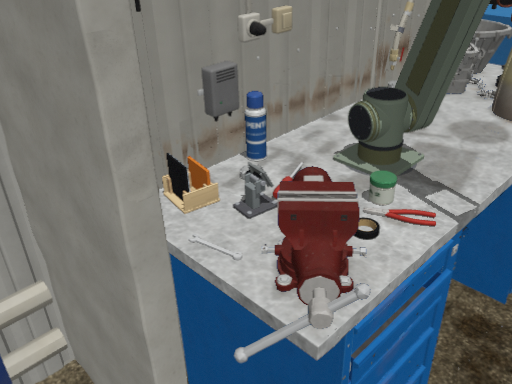

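View pics/top0.png

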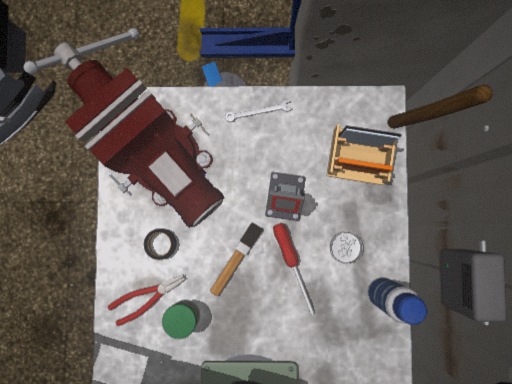

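```bash
python3 - <<'E'
import cv2,numpy as np
t=cv2.imread("pics/top0.png");s=cv2.imread("pics/scene0.png")
z=lambda im,x,y,w,h:cv2.resize(im[y:y+h,x:x+w],(400,300),interpolation=cv2.INTER_CUBIC)
o=np.vstack([np.hstack([z(t,320,115,100,75),z(t,250,162,80,60)]),np.hstack([z(s,150,143,100,75),z(s,225,155,80,60)])])
cv2.imwrite("pics/c1.png",o)
E
cat > h.py <<'E'
import numpy as np,cv2
from workcell import env
from scipy.spatial.transform import Rotation as Ro
def ray(n,uv):
    c=env.get_calibration(n);K=np.array([[c['fx'],0,c['cx']],[0,c['fy'],c['cy']],[0,0,1]])
    p=cv2.undistortPoints(np.array(uv,float).reshape(-1,1,2),K,np.array([c['k1'],0,0,0,0.]))[:,0]
    R=c['R'];return -R.T@c['t'],np.c_[p,np.ones(len(p))]@R
def onz(n,uv,z):
    o,d=ray(n,uv);return o+d*((z-o[2])/d[:,2])[:,None]
def tri(ut,us):
    o1,d1=ray('top',ut);o2,d2=ray('scene',us);r=[]
    for a,b in zip(d1,d2):
        s=np.linalg.lstsq(np.c_[a,-b],o2-o1,rcond=None)[0];p,q=o1+a*s[0],o2+b*s[1];r.append([*((p+q)/2),np.linalg.norm(p-q)])
    return np.array(r)
def proj(n,X):
    c=env.get_calibration(n);K=np.array([[c['fx'],0,c['cx']],[0,c['fy'],c['cy']],[0,0,1]])
    return cv2.projectPoints(np.array(X,float).reshape(-1,1,3),cv2.Rodrigues(c['R'])[0],c['t'],K,np.array([c['k1'],0,0,0,0.]))[0][:,0]
E
```

```text
(no output)
```

View pics/c1.png

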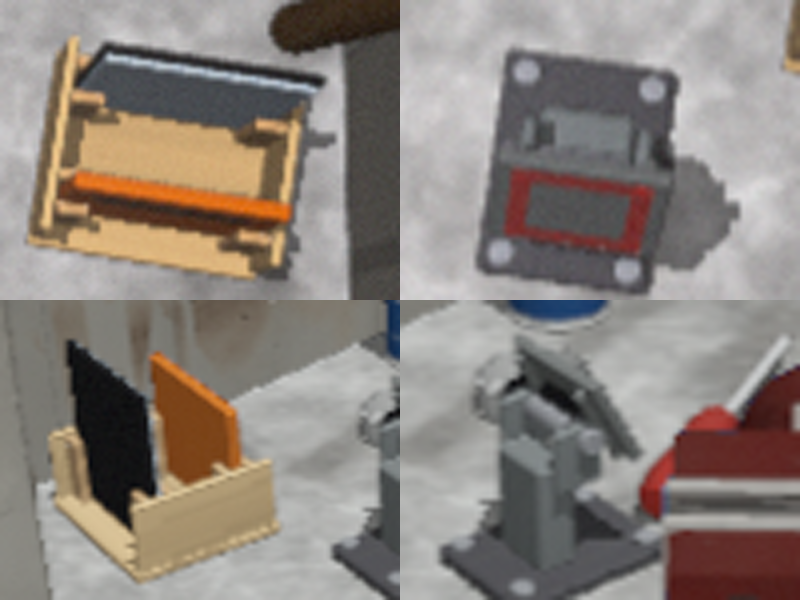

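```bash
python3 - <<'E'
from h import *
np.set_printoptions(precision=1,suppress=True)
t=cv2.imread("pics/top0.png");s=cv2.imread("pics/scene0.png")
P=lambda a:[(250+(x-400)/5,162+y/5) for x,y in a]
f=onz('top',P([(508,48),(680,70),(652,292),(480,270)]),10);print("foot",f, np.linalg.norm(np.diff(f,axis=0),axis=1),f.mean(0))
G=lambda a:[(320+x/4,115+y/4) for x,y in a]
g=onz('top',G([(104,43),(324,82)]),128);print("glass",g,np.linalg.norm(g[1]-g[0]))
b=onz('top',G([(74,178),(290,213)]),98);print("blank",b,np.linalg.norm(b[1]-b[0]))
print(ray('top',[(0,0)])[0],ray('scene',[(0,0)])[0])
Gs=lambda a:[(150+x/4,143+(y-300)/4) for x,y in a]
print(onz('scene',Gs([(70,342),(155,400)]),128),onz('scene',Gs([(153,354),(238,408)]),98))
hsv=cv2.cvtColor(t,cv2.COLOR_BGR2HSV);m=cv2.inRange(hsv,(0,120,60),(8,255,255))|cv2.inRange(hsv,(172,120,60),(180,255,255))
m2=np.zeros_like(m);m2[190:215,265:310]=m[190:215,265:310]
cs=max(cv2.findContours(m2,0,1)[0],key=cv2.contourArea);print(cv2.approxPolyDP(cs,2,True)[:,0],cv2.minAreaRect(cs))
z=lambda im,x,y,w,h:cv2.resize(im[y:y+h,x:x+w],(400,600),interpolation=cv2.INTER_LANCZOS4)
cv2.imwrite("pics/c2.png",np.hstack([z(t,266,165,40,60),z(s,240,155,40,60)]))
E
```

```text
foot [[ 513.3  -51.3   10. ]
 [ 503.4 -127.2   10. ]
 [ 405.6 -114.2   10. ]
 [ 415.2  -38.9   10. ]] [76.5 98.6 76. ] [459.4 -82.9  10. ]
glass [[ 589.5 -196.   128. ]
 [ 569.8 -302.4  128. ]] 108.14741711920571
blank [[ 527.3 -185.3   98. ]
 [ 509.4 -292.9   98. ]] 109.05506233284879
[ 398.5  -43.5 1000.7] [1201.7  710.6  692.7]
[[ 575.6 -289.2  128. ]
 [ 587.3 -182.2  128. ]] [[ 514.2 -284.7   98. ]
 [ 524.5 -180.8   98. ]]
[[272 197]
 [271 208]
 [297 211]
 [300 200]] ((285.2599792480469, 203.6799774169922), (28.142852783203125, 12.869343757629395), 8.130102157592773)
```

View pics/c2.png

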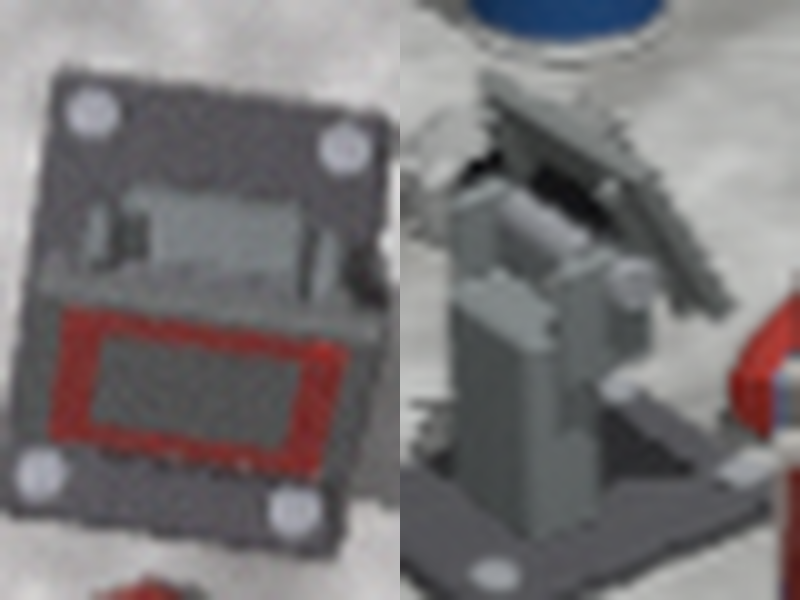

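```bash
cat >> h.py <<'E'
np.set_printoptions(precision=1,suppress=True)
YAW=-7.4;HINGE=np.array([455.4,-82.4,85.])
def carr(th):  # rotation world<-carrier; x into the face, lean back th
    return Ro.from_euler('z',YAW,degrees=True).as_matrix()@Ro.from_euler('y',th,degrees=True).as_matrix()
E
python3 - <<'E'
from h import *
for th in (14,18,22,26,30,33):
    R=carr(th); W=lambda p:(R@np.array(p,float).T).T+HINGE
    top=[(-20,35,30),(-20,-35,30),(-12,35,30),(-12,-35,30),(-20,35,-30),(-20,-35,-30)]
    sc=[(-20,35,30),(-20,-35,30),(-12,35,30),(-12,-35,30),(-20,35,-30),(-12,35,-30)]
    print(th,R[:,0],"\n T",((proj('top',W(top))-[266,165])*10).round().tolist(),"\n S",((proj('scene',W(sc))-[240,155])*10+[400,0]).round().tolist())
E
```

```text
14 [ 1.  -0.1 -0.2] 
 T [[34.0, 334.0], [389.0, 380.0], [39.0, 295.0], [393.0, 341.0], [25.0, 418.0], [358.0, 462.0]] 
 S [[667.0, 144.0], [502.0, 46.0], [643.0, 160.0], [478.0, 61.0], [715.0, 325.0], [692.0, 341.0]]
18 [ 0.9 -0.1 -0.3] 
 T [[36.0, 322.0], [391.0, 367.0], [41.0, 284.0], [395.0, 329.0], [24.0, 426.0], [358.0, 469.0]] 
 S [[660.0, 144.0], [495.0, 46.0], [636.0, 162.0], [471.0, 63.0], [720.0, 316.0], [697.0, 334.0]]
22 [ 0.9 -0.1 -0.4] 
 T [[37.0, 309.0], [393.0, 355.0], [42.0, 273.0], [396.0, 318.0], [23.0, 433.0], [358.0, 476.0]] 
 S [[652.0, 145.0], [487.0, 47.0], [629.0, 164.0], [464.0, 65.0], [724.0, 308.0], [702.0, 327.0]]
26 [ 0.9 -0.1 -0.4] 
 T [[39.0, 296.0], [395.0, 342.0], [44.0, 261.0], [398.0, 307.0], [22.0, 439.0], [358.0, 482.0]] 
 S [[644.0, 146.0], [479.0, 48.0], [622.0, 167.0], [457.0, 68.0], [728.0, 299.0], [707.0, 320.0]]
30 [ 0.9 -0.1 -0.5] 
 T [[41.0, 284.0], [396.0, 329.0], [45.0, 250.0], [399.0, 295.0], [21.0, 444.0], [358.0, 488.0]] 
 S [[636.0, 148.0], [471.0, 50.0], [614.0, 171.0], [450.0, 72.0], [732.0, 290.0], [711.0, 312.0]]
33 [ 0.8 -0.1 -0.5] 
 T [[42.0, 274.0], [398.0, 320.0], [46.0, 242.0], [400.0, 287.0], [21.0, 448.0], [358.0, 491.0]] 
 S [[630.0, 150.0], [466.0, 52.0], [609.0, 174.0], [445.0, 74.0], [734.0, 283.0], [714.0, 306.0]]
```

```bash
python3 - <<'E'
from h import *
fs={n:np.mean([env.grab_frame(n).astype(float) for _ in range(6)],0).astype(np.float32) for n in('top','scene')}
np.savez('pics/f.npz',**fs)
t=fs['top']
d=np.array([355,46.])/np.hypot(355,46);nrm=np.array([-d[1],d[0]])
c0=np.array([286.5,190.0]) # along the plate middle
ks=np.arange(0,26,.5)
for a,b,l in((-9,9,'mid'),(-13,-11,'leftband'),(10,12,'rightband')):
    al=np.linspace(a,b,40)
    xy=c0+d*al[None,:,None]+nrm*ks[:,None,None]
    v=cv2.remap(t,xy[...,0].astype(np.float32),xy[...,1].astype(np.float32),cv2.INTER_LINEAR).mean(1)
    print(l);print("red",(v[:,0]-v[:,1]).round().astype(int).tolist());print("G",v[:,1].round().astype(int).tolist())
# crosswise
al=np.arange(-21,21,.5);kk=np.linspace(14,18,20)-1
xy=c0+d*al[:,None,None]+nrm*kk[None,:,None]
v=cv2.remap(t,xy[...,0].astype(np.float32),xy[...,1].astype(np.float32),cv2.INTER_LINEAR).mean(1)
print("cross",(v[:,0]-v[:,1]).round().astype(int).tolist(),v[:,1].round().astype(int).tolist())
# predictions in same coordinates
for th in(18,22,26,30,34):
    R=carr(th);W=lambda p:(R@np.array(p,float).T).T+HINGE
    q=(proj('top',W([(-12,0,30),(-20,0,30),(-20,0,25),(-20,0,-25),(-20,0,-30),(-20,30,0),(-20,-30,0)]))-c0)
    print(th,(q@nrm),(q@d))
E
```

```text
mid
red [-4, -3, -3, -2, -1, 0, 0, 0, -1, -1, -2, -1, 2, 13, 31, 49, 61, 60, 47, 29, 14, 5, 1, 0, 0, 0, 0, 0, 1, 1, 1, 1, 0, 0, 1, 6, 20, 38, 54, 60, 52, 37, 22, 10, 4, 2, 2, 2, 3, 3, 2, 3]
G [116, 114, 108, 106, 105, 104, 105, 106, 107, 108, 110, 109, 101, 89, 73, 60, 52, 52, 58, 67, 75, 79, 81, 81, 81, 81, 81, 81, 81, 81, 81, 81, 81, 81, 80, 78, 72, 63, 55, 52, 55, 60, 62, 68, 75, 81, 84, 86, 86, 86, 86, 86]
leftband
red [-3, -3, -2, -2, -2, -2, -1, -1, -1, -1, -1, -1, 7, 18, 37, 57, 67, 76, 76, 74, 72, 70, 69, 69, 69, 69, 70, 70, 70, 70, 69, 69, 68, 68, 68, 68, 70, 71, 70, 68, 54, 32, 16, 5, 0, -1, -1, 0, 0, 0, 1, 1]
G [114, 112, 110, 107, 100, 94, 97, 101, 105, 109, 110, 110, 100, 88, 74, 60, 55, 51, 49, 47, 48, 48, 48, 48, 48, 48, 48, 48, 48, 48, 48, 48, 48, 48, 48, 48, 48, 48, 49, 51, 58, 70, 83, 99, 115, 128, 137, 141, 140, 136, 130, 118]
rightband
red [-4, -4, -4, -4, -3, -2, -2, -2, -2, -2, -2, -2, 3, 10, 30, 53, 68, 79, 73, 61, 54, 50, 49, 50, 51, 52, 54, 57, 59, 61, 62, 62, 62, 62, 62, 63, 66, 73, 78, 79, 71, 50, 30, 12, 2, -1, -2, -1, -1, 0, 0, 0]
G [111, 113, 112, 112, 1
[... 556 characters left out ...]
 59, 52, 48, 47, 47, 49, 52, 61, 71, 77, 81, 81, 81, 81, 81, 81, 81, 81, 81, 81, 81, 81, 81, 81, 81, 81, 81, 81, 81, 80, 81, 81, 81, 81, 80, 81, 81, 81, 80, 81, 81, 81, 81, 81, 81, 79, 76, 66, 54, 49, 46, 45, 45, 47, 50, 60, 71, 77, 80, 80, 78, 79, 82, 91, 99, 101, 104, 105, 106]
18 [ 5.5  9.3 10.2 18.9 19.8 14.7 14.7] [  2.    2.    2.    1.2   1.1 -13.3  16.5]
22 [ 4.3  8.   9.1 19.5 20.4 14.4 14.4] [  2.    2.    2.    1.2   1.1 -13.3  16.5]
26 [ 3.2  6.7  8.  19.9 21.1 14.1 14.1] [  2.    2.    2.    1.2   1.2 -13.3  16.5]
30 [ 2.   5.4  6.8 20.3 21.6 13.7 13.7] [  2.    2.    2.    1.3   1.2 -13.3  16.6]
34 [ 0.9  4.1  5.7 20.6 22.1 13.3 13.3] [  1.9   2.    2.    1.3   1.2 -13.3  16.6]
```

```bash
python3 - <<'E'
from h import *
F=np.load('pics/f.npz');t=F['top'];s=F['scene']
d=np.array([355,46.])/np.hypot(355,46);nrm=np.array([-d[1],d[0]]);c0=np.array([286.5,190.0]);ks=np.arange(0,26,.5)
for a,b in((-16.5,-15),(15.2,16.7)):
    xy=c0+d*np.linspace(a,b,20)[None,:,None]+nrm*ks[:,None,None]
    v=cv2.remap(t,xy[...,0].astype(np.float32),xy[...,1].astype(np.float32),cv2.INTER_LINEAR).mean(1)
    print("side G",v[:,1].round().astype(int).tolist())
g=s.mean(2)
for r in range(160,188): print(r,g[r,258:278].round().astype(int).tolist())
E
```

```text
side G [86, 87, 88, 94, 100, 103, 106, 107, 107, 108, 109, 103, 97, 91, 85, 84, 83, 84, 84, 84, 84, 84, 84, 83, 82, 82, 82, 82, 82, 82, 83, 82, 81, 81, 82, 82, 82, 81, 81, 81, 82, 85, 90, 102, 118, 130, 142, 148, 151, 150, 145, 133]
side G [61, 54, 48, 47, 48, 54, 62, 78, 94, 101, 107, 108, 108, 99, 91, 85, 80, 79, 79, 78, 78, 79, 80, 80, 79, 79, 79, 79, 80, 80, 80, 79, 78, 78, 79, 79, 80, 80, 79, 79, 78, 77, 75, 73, 70, 73, 76, 78, 79, 79, 79, 78]
160 [173, 160, 153, 142, 129, 134, 142, 142, 144, 148, 149, 150, 152, 157, 165, 170, 171, 170, 171, 172]
161 [130, 142, 145, 145, 144, 142, 139, 138, 139, 144, 150, 155, 158, 162, 168, 173, 177, 178, 177, 176]
162 [155, 151, 146, 143, 143, 142, 142, 143, 149, 157, 165, 168, 168, 167, 169, 172, 174, 173, 175, 177]
163 [150, 147, 144, 145, 146, 147, 147, 150, 156, 164, 171, 177, 177, 174, 172, 172, 172, 173, 173, 174]
164 [135, 146, 146, 146, 146, 149, 151, 156, 162, 168, 175, 180, 181, 177, 175, 173, 171, 170, 169, 170]
165 [133, 142, 142, 148, 153, 156, 164, 170, 174, 176, 177, 177, 177, 177, 176, 175, 174, 174, 176, 174]
166 [141, 138, 13
[... 1472 characters left out ...]
5, 189, 191]
181 [136, 130, 116, 137, 158, 153, 138, 106, 69, 62, 77, 92, 121, 169, 189, 186, 183, 185, 189, 191]
182 [108, 100, 113, 138, 140, 125, 124, 110, 86, 68, 65, 82, 93, 120, 168, 187, 186, 188, 190, 192]
183 [101, 100, 104, 121, 128, 123, 122, 110, 85, 69, 62, 71, 88, 94, 151, 185, 188, 187, 187, 190]
184 [100, 99, 94, 108, 122, 122, 123, 131, 115, 72, 65, 62, 78, 92, 120, 163, 184, 187, 186, 182]
185 [101, 99, 88, 85, 106, 122, 116, 151, 150, 78, 77, 79, 75, 83, 95, 133, 172, 184, 178, 153]
186 [99, 98, 88, 75, 75, 75, 86, 149, 161, 118, 110, 132, 121, 93, 117, 162, 181, 176, 151, 106]
187 [99, 98, 87, 74, 74, 74, 87, 141, 168, 160, 159, 172, 169, 152, 163, 179, 176, 155, 109, 87]
```

```bash
python3 - <<'E'
from h import *
F=np.load('pics/f.npz');t=F['top'];s=F['scene']
def line(img,x0,x1,fn): pass
# orange top: bright orange rows per column
R,G,B=[t[...,i] for i in range(3)]
m=(R-B>110)&(R>180)
m[:145]=0;m[175:]=0;m[:,:330]=0
print(m.sum()); ys,xs=np.nonzero(m); print(xs.min(),xs.max())
cols=[c for c in range(xs.min()+2,xs.max()-1)]
cen=np.array([[c,np.average(np.arange(384)[145:175],weights=m[145:175,c]*1.)] for c in cols if m[145:175,c].sum()>1])
k=np.polyfit(*cen.T,1);r=cen[:,1]-np.polyval(k,cen[:,0]);print(k,r.std())
P=onz('top',[(xs.min()-.5,np.polyval(k,xs.min()-.5)),(xs.max()+.5,np.polyval(k,xs.max()+.5))],98);print("blank",P,np.degrees(np.arctan2(*(P[0]-P[1])[:2])),P.mean(0))
# glass: bright silver/ black back: print columns
g=t.mean(2)
for c in (350,360,370,380,390,396): print(c,g[122:142,c].round().astype(int).tolist())
for r in (128,131,134): print(r,g[r,338:352].round().astype(int).tolist(),g[r+3,394:408].round().astype(int).tolist())
for z in(0,100,200,300,400):
    p=onz('top',[(392,120),(480,95)],z);print(z,p,proj('scene',p))
E
```

```text
211
339 391
[  0.2 105.3] 0.26937132757580257
blank [[ 528.5 -185.3   98. ]
 [ 511.2 -290.9   98. ]] 9.281987065701498 [ 519.8 -238.1   98. ]
350 [196, 201, 204, 176, 101, 45, 76, 188, 150, 88, 75, 77, 77, 75, 78, 77, 78, 77, 77, 78]
360 [186, 190, 190, 188, 182, 119, 56, 47, 118, 198, 141, 80, 74, 76, 76, 76, 75, 76, 77, 77]
370 [180, 180, 175, 170, 167, 167, 160, 97, 45, 72, 186, 158, 96, 73, 74, 77, 76, 76, 76, 74]
380 [174, 172, 167, 163, 165, 168, 169, 170, 123, 62, 39, 101, 193, 137, 78, 73, 74, 76, 74, 75]
390 [41, 40, 39, 37, 44, 85, 135, 149, 152, 144, 87, 39, 59, 154, 162, 107, 73, 72, 72, 75]
396 [42, 42, 40, 38, 32, 51, 126, 150, 152, 153, 148, 89, 36, 65, 180, 169, 102, 77, 94, 95]
128 [182, 158, 162, 161, 155, 136, 72, 43, 89, 138, 98, 78, 76, 70] [150, 150, 153, 157, 161, 165, 169, 172, 174, 176, 174, 147, 97, 71]
131 [168, 118, 132, 98, 53, 51, 86, 85, 80, 80, 82, 84, 88, 101] [36, 35, 36, 42, 48, 57, 81, 128, 180, 196, 194, 163, 103, 69]
134 [107, 50, 41, 59, 84, 81, 75, 77, 78, 78, 78, 78, 77, 76] [140, 149, 169, 179, 183, 145, 152, 173, 182, 185, 192, 185, 121, 72]
0 [[ 630.1 -321.1    0. ]
 [ 685.7 -517.4    0. ]] [[150.  198.2]
 [ 96.  181.5]]
100 [[ 607.  -293.4  100. ]
 [ 657.  -470.   100. ]] [[158.1 166.4]
 [106.7 152.4]]
200 [[ 583.8 -265.6  200. ]
 [ 628.3 -422.7  200. ]] [[166.8 131.8]
 [118.5 120.6]]
300 [[ 560.7 -237.9  300. ]
 [ 599.6 -375.3  300. ]] [[176.3  94. ]
 [131.4  85.5]]
400 [[ 537.5 -210.1  400. ]
 [ 570.9 -327.9  400. ]] [[186.7  52.3]
 [145.7  46.4]]
```

```bash
python3 - <<'E'
from h import *
p=onz('top',[(372.4,131.5),(344,127.2),(401,135.8)],128);print(p)
print(proj('scene',p))
# carrier face centre from red: c0+0.2 d+13.77 n (mid is where projected)
d=np.array([355,46.])/np.hypot(355,46);nrm=np.array([-d[1],d[0]]);uv=np.array([286.5,190.0])+0.2*d+13.77*nrm
for th in(26,28,30):
    R=carr(th);
    # image centre of quad corners -> match by shifting
    W=lambda s,h:(R@np.array([(-20,s*a,h*b) for a in(28.,-28) for b in(29.,-29)]).T).T
    z=85+20*np.sin(np.radians(th));q=onz('top',[uv],z)[0]
    fc=q.copy()
    for _ in range(5):
        e=proj('top',fc+W(1,1)-R@[-20,0,0]).mean(0)
        fc[:2]+=(q-onz('top',[e],z)[0])[:2]
    print(th,"face centre",fc,"hinge",fc-R@[-20,0,0]); print(((proj('scene',fc+R@np.array([0,35,-30.]))-[240,155])*10+[400,0]))
E
sed -n 1,1p /dev/null
```

```text
[[ 577.9 -247.2  128. ]
 [ 586.7 -192.1  128. ]
 [ 569.2 -302.3  128. ]]
[[176.3 158.7]
 [186.5 166.6]
 [166.6 151.2]]
26 face centre [438.2 -77.3  93.8] hinge [456.  -79.6  85. ]
[[734.4 303.5]]
28 face centre [438.2 -77.3  94.4] hinge [455.7 -79.5  85. ]
[[737.4 298.7]]
30 face centre [438.1 -77.2  95. ] hinge [455.3 -79.5  85. ]
[[740.3 293.8]]
```

```bash
python3 -m jog '[{"dz":0.045,"grip":0},{"dz":0.045},{"dz":0.045},{"dx":0.0108,"dy":-0.020,"wz":-0.0368},{"dx":0.0217,"dy":-0.0402,"wz":-0.0736},{"dx":0.0217,"dy":-0.0402,"wz":-0.0736},{"dx":0.0217,"dy":-0.0402,"wz":-0.0736},{"dx":0.0217,"dy":-0.0402,"wz":-0.0736},{"dx":0.0217,"dy":-0.0402,"wz":-0.0736},{"dx":0.0217,"dy":-0.0402,"wz":-0.0736}]' 30; python3 -m jog '[{"dx":0.0217,"dy":-0.0402,"wz":-0.0736},{"dx":0.0217,"dy":-0.0402,"wz":-0.0736},{"dx":0.0217,"dy":-0.0402,"wz":-0.0736},{"dx":0.0217,"dy":-0.0402,"wz":-0.0736},{"dx":0.0217,"dy":-0.0402,"wz":-0.0736},{"dx":0.0217,"dy":-0.0402,"wz":-0.0736},{"dx":0.0217,"dy":-0.0402,"wz":-0.0736},{"dx":0.0217,"dy":-0.0402,"wz":-0.0736},{"dx":0.0217,"dy":-0.0402,"wz":-0.0736},{}]'
```

```text
invalid input
invalid input
```

```bash
python3 -m jog '[{"dx":0,"dy":0,"dz":0.045,"wx":0,"wy":0,"wz":0,"grip":0},{"dx":0,"dy":0,"dz":0.045,"wx":0,"wy":0,"wz":0,"grip":0},{"dx":0,"dy":0,"dz":0.045,"wx":0,"wy":0,"wz":0,"grip":0}]' 30
```

```text
time_s: 1.0
ee_pos: [145.4, 556.0, 350.5]
ee_rot: [-180.0, -0.0, 165.3]
force: [0.3, 0.2, 0.3]
gripper_width: 70.0
```

```bash
python3 -m jog '[{"dx":0.0108,"dy":-0.020,"dz":0,"wx":0,"wy":0,"wz":-0.0368,"grip":0},{"dx":0.0217,"dy":-0.0402,"dz":0,"wx":0,"wy":0,"wz":-0.0736,"grip":0},{"dx":0.0217,"dy":-0.0402,"dz":0,"wx":0,"wy":0,"wz":-0.0736,"grip":0},{"dx":0.0217,"dy":-0.0402,"dz":0,"wx":0,"wy":0,"wz":-0.0736,"grip":0},{"dx":0.0217,"dy":-0.0402,"dz":0,"wx":0,"wy":0,"wz":-0.0736,"grip":0},{"dx":0.0217,"dy":-0.0402,"dz":0,"wx":0,"wy":0,"wz":-0.0736,"grip":0},{"dx":0.0217,"dy":-0.0402,"dz":0,"wx":0,"wy":0,"wz":-0.0736,"grip":0},{"dx":0.0217,"dy":-0.0402,"dz":0,"wx":0,"wy":0,"wz":-0.0736,"grip":0},{"dx":0.0217,"dy":-0.0402,"dz":0,"wx":0,"wy":0,"wz":-0.0736,"grip":0},{"dx":0.0217,"dy":-0.0402,"dz":0,"wx":0,"wy":0,"wz":-0.0736,"grip":0}]' 30
python3 -m jog '[{"dx":0.0217,"dy":-0.0402,"dz":0,"wx":0,"wy":0,"wz":-0.0736,"grip":0},{"dx":0.0217,"dy":-0.0402,"dz":0,"wx":0,"wy":0,"wz":-0.0736,"grip":0},{"dx":0.0217,"dy":-0.0402,"dz":0,"wx":0,"wy":0,"wz":-0.0736,"grip":0},{"dx":0.0217,"dy":-0.0402,"dz":0,"wx":0,"wy":0,"wz":-0.0736,"grip":0},{"dx":0.0217,"dy":-0.0402,"dz":0,"wx":0,"wy":0,"wz":-0.0736,"grip":0},{"dx":0.0217,"dy":-0.0402,"dz":0,"wx":0,"wy":0,"wz":-0.0736,"grip":0},{"dx":0.0217,"dy":-0.0402,"dz":0,"wx":0,"wy":0,"wz":-0.0736,"grip":0},{"dx":0.0217,"dy":-0.0402,"dz":0,"wx":0,"wy":0,"wz":-0.0736,"grip":0},{"dx":0.0217,"dy":-0.0402,"dz":0,"wx":0,"wy":0,"wz":-0.0736,"grip":0},{"dx":0.0108,"dy":-0.020,"dz":0,"wx":0,"wy":0,"wz":-0.0368,"grip":0},{"dx":0,"dy":0,"dz":0,"wx":0,"wy":0,"wz":0,"grip":0}]' 30
python3 -m jog '[{"dx":0,"dy":0,"dz":0,"wx":0,"wy":0,"wz":0,"grip":0}]'
```

```text
time_s: 2.0
ee_pos: [352.0, 172.8, 349.3]
ee_rot: [179.9, 0.0, 125.1]
force: [1.3, 0.5, 0.6]
gripper_width: 45.5
time_s: 2.1
ee_pos: [353.4, 170.3, 349.2]
ee_rot: [180.0, 0.1, 124.8]
force: [0.7, 0.7, -0.5]
gripper_width: 45.7invalid input
```

```bash
python3 -m jog '[{"dx":0.0225,"dy":-0.0417,"dz":0,"wx":0,"wy":0,"wz":-0.0764,"grip":0},{"dx":0.0225,"dy":-0.0417,"dz":0,"wx":0,"wy":0,"wz":-0.0764,"grip":0},{"dx":0.0225,"dy":-0.0417,"dz":0,"wx":0,"wy":0,"wz":-0.0764,"grip":0},{"dx":0.0225,"dy":-0.0417,"dz":0,"wx":0,"wy":0,"wz":-0.0764,"grip":0},{"dx":0.0225,"dy":-0.0417,"dz":0,"wx":0,"wy":0,"wz":-0.0764,"grip":0},{"dx":0.0225,"dy":-0.0417,"dz":0,"wx":0,"wy":0,"wz":-0.0764,"grip":0},{"dx":0.0225,"dy":-0.0417,"dz":0,"wx":0,"wy":0,"wz":-0.0764,"grip":0},{"dx":0.0225,"dy":-0.0417,"dz":0,"wx":0,"wy":0,"wz":-0.0764,"grip":0},{"dx":0.0225,"dy":-0.0417,"dz":0,"wx":0,"wy":0,"wz":-0.0764,"grip":0},{"dx":0.0225,"dy":-0.0417,"dz":0,"wx":0,"wy":0,"wz":-0.0764,"grip":0}]' 30
python3 -m jog '[{"dx":0,"dy":0,"dz":-0.04,"wx":0,"wy":0,"wz":0,"grip":0},{"dx":0,"dy":0,"dz":-0.04,"wx":0,"wy":0,"wz":0,"grip":0},{"dx":0,"dy":0,"dz":-0.04,"wx":0,"wy":0,"wz":0,"grip":0},{"dx":0,"dy":0,"dz":-0.04,"wx":0,"wy":0,"wz":0,"grip":0},{"dx":0,"dy":0,"dz":0,"wx":0,"wy":0,"wz":0,"grip":0},{"dx":0,"dy":0,"dz":0,"wx":0,"wy":0,"wz":0,"grip":0}]'
python3 - <<'E'
from h import *
t=env.grab_frame('top');s=env.grab_frame('scene')
z=lambda im,x,y,w,h:cv2.resize(im[y:y+h,x:x+w],(400,480),interpolation=cv2.INTER_CUBIC)
cv2.imwrite('pics/c3.png',np.hstack([z(t,310,70,100,120),z(s,130,80,100,120)])[:,:,::-1])
E
```

```text
time_s: 3.1
ee_pos: [577.7, -243.3, 348.9]
ee_rot: [180.0, -0.0, 81.4]
force: [0.1, -0.3, 0.4]
gripper_width: 45.8
time_s: 3.7
ee_pos: [577.2, -241.9, 189.5]
ee_rot: [180.0, -0.0, 81.6]
force: [0.5, 0.4, 0.4]
gripper_width: 46.0
```

View pics/c3.png

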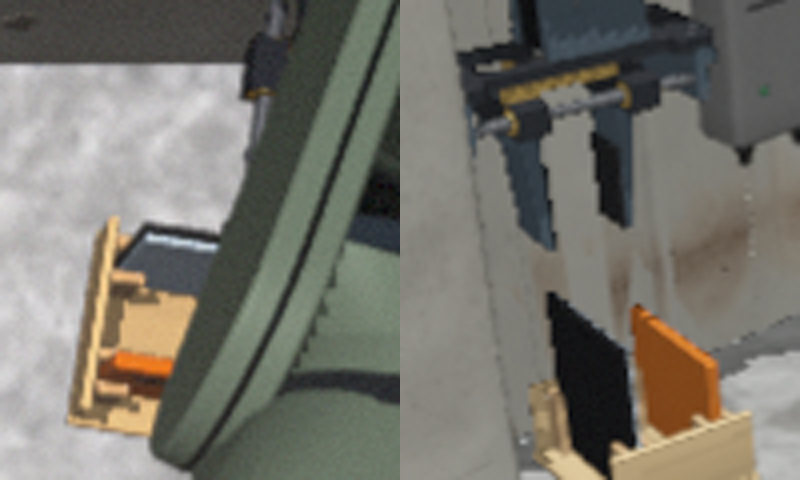

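```bash
python3 - <<'E'
from h import *
T=np.array([577.2,-241.9,189.5]);u=np.array([np.cos(np.radians(-8.4)),np.sin(np.radians(-8.4)),0]);w=np.array([-u[1],u[0],0])
q=[T]+[T+a*u+b*w for a in(36.5,23,-23,-36.5) for b in(16,-16)]
print((proj('scene',q)-[130,80])*4+[400,0])
E
```

```text
[[580.  229.9]
 [539.  253.9]
 [515.7 236.9]
 [558.8 248. ]
 [535.3 231.2]
 [624.6 228.5]
 [600.3 212.4]
 [643.4 223. ]
 [618.9 207. ]]
```

```bash
python3 -m jog '[{"dx":0.001,"dy":-0.005,"dz":-0.03,"wx":0,"wy":0,"wz":-0.01,"grip":0},{"dx":0,"dy":0,"dz":-0.03,"wx":0,"wy":0,"wz":0,"grip":0},{"dx":0,"dy":0,"dz":-0.025,"wx":0,"wy":0,"wz":0,"grip":0},{"dx":0,"dy":0,"dz":-0.0115,"wx":0,"wy":0,"wz":0,"grip":0},{"dx":0,"dy":0,"dz":0,"wx":0,"wy":0,"wz":0,"grip":0}]' 8
python3 -m jog '[{"dx":0,"dy":0,"dz":0,"wx":0,"wy":0,"wz":0,"grip":0.5},{"dx":0,"dy":0,"dz":0,"wx":0,"wy":0,"wz":0,"grip":0.6},{"dx":0,"dy":0,"dz":0,"wx":0,"wy":0,"wz":0,"grip":0.7},{"dx":0,"dy":0,"dz":0,"wx":0,"wy":0,"wz":0,"grip":0.7}]' 8
python3 -m jog '[{"dx":0,"dy":0,"dz":0,"wx":0,"wy":0,"wz":0,"grip":1},{"dx":0,"dy":0,"dz":0,"wx":0,"wy":0,"wz":0,"grip":1},{"dx":0,"dy":0,"dz":0,"wx":0,"wy":0,"wz":0,"grip":1}]' 8
```

```text
time_s: 4.3
ee_pos: [577.9, -247.5, 92.7]
ee_rot: [180.0, -0.0, 80.9]
force: [0.4, -0.3, 0.3]
gripper_width: 45.3
time_s: 4.7
ee_pos: [578.0, -247.7, 93.4]
ee_rot: [179.9, 0.0, 80.9]
force: [0.3, 0.4, 0.0]
gripper_width: 16.4
time_s: 5.0
ee_pos: [577.7, -247.6, 92.9]
ee_rot: [180.0, 0.0, 80.9]
force: [-0.6, -1.0, 3.3]
gripper_width: 8.8
```

```bash
python3 -m jog '[{"dx":0,"dy":0,"dz":0,"wx":0,"wy":0,"wz":0,"grip":1},{"dx":0,"dy":0,"dz":0,"wx":0,"wy":0,"wz":0,"grip":1},{"dx":0,"dy":0,"dz":0.005,"wx":0,"wy":0,"wz":0,"grip":1},{"dx":0,"dy":0,"dz":0.01,"wx":0,"wy":0,"wz":0,"grip":1},{"dx":0,"dy":0,"dz":0.01,"wx":0,"wy":0,"wz":0,"grip":1}]' 40
python3 -m jog '[{"dx":0,"dy":0,"dz":0.01,"wx":0,"wy":0,"wz":0,"grip":1},{"dx":0,"dy":0,"dz":0.015,"wx":0,"wy":0,"wz":0,"grip":1},{"dx":0,"dy":0,"dz":0.015,"wx":0,"wy":0,"wz":0,"grip":1},{"dx":0,"dy":0,"dz":0.015,"wx":0,"wy":0,"wz":0,"grip":1},{"dx":0,"dy":0,"dz":0.01,"wx":0,"wy":0,"wz":0,"grip":1},{"dx":0,"dy":0,"dz":0.005,"wx":0,"wy":0,"wz":0,"grip":1},{"dx":0,"dy":0,"dz":0,"wx":0,"wy":0,"wz":0,"grip":1},{"dx":0,"dy":0,"dz":0,"wx":0,"wy":0,"wz":0,"grip":1}]' 40
python3 - <<'E'
from h import *
print(env.state()['torque'],env.state()['ee_pos'])
F=np.load('pics/f.npz')['scene'].astype(np.uint8)
s=env.grab_frame('scene')
z=lambda im,x,y,w,h:cv2.resize(im[y:y+h,x:x+w],(400,480),interpolation=cv2.INTER_CUBIC)
cv2.imwrite('pics/c4.png',np.hstack([z(F,140,80,100,120),z(s,140,80,100,120)])[:,:,::-1])
E
```

```text
time_s: 5.5
ee_pos: [577.3, -247.3, 117.6]
ee_rot: [-179.9, -0.0, 80.9]
force: [-0.4, -0.0, -2.9]
gripper_width: 9.1
time_s: 6.3
ee_pos: [577.2, -247.3, 186.9]
ee_rot: [-179.9, -0.0, 80.9]
force: [-0.3, -0.4, -2.0]
gripper_width: 8.7
[-0.1  0.   0. ] [ 577.2 -247.3  186.9]
```

View pics/c4.png

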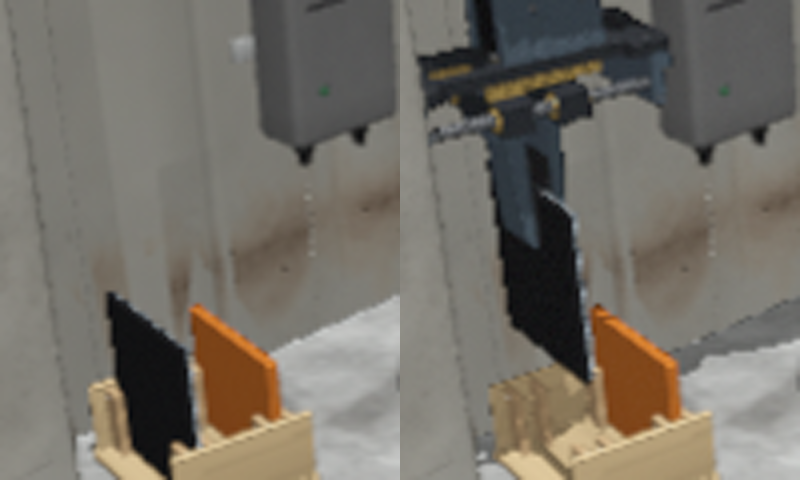

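```bash
cat >> h.py <<'E'
FC=np.array([438.2,-77.3,94.4]);YAW=-7.5;TH=28.
TG=np.array([[0,1,0],[1,0,0],[0,0,-1.]])  # columns: tool axes in glass frame
def goal(off,th=None):
    R=carr(th or TH);return FC+R@np.array(off,float),R@TG
def delta(off,th=None):
    st=env.state();p,R=goal(off,th);R0=Ro.from_euler('xyz',st['ee_rot'],degrees=True)
    return p-st['ee_pos'],(Ro.from_matrix(R)*R0.inv()).as_rotvec(),p
def incarr():
    st=env.state();R=carr(TH);f=R.T@st['force'];return R.T@(st['ee_pos']-FC),f,R.T@st['torque'],np.degrees((Ro.from_euler('xyz',st['ee_rot'],degrees=True)*Ro.from_matrix(R@TG).inv()).as_rotvec())
E
python3 - <<'E'
from h import *
np.set_printoptions(precision=4,suppress=True)
print(delta((-64.5,0,42)))
E
```

```text
(array([-175.8332,  174.8574,  -24.8653]), array([0.0698, 0.4822, 0.0269]), array([401.2862, -72.4402, 161.7647]))
```

```bash
python3 -m jog '[{"dx":0,"dy":0,"dz":0.03,"wx":0,"wy":0,"wz":0,"grip":1},{"dx":0,"dy":0,"dz":0.03,"wx":0,"wy":0,"wz":0,"grip":1},{"dx":-0.011,"dy":0.011,"dz":0,"wx":0,"wy":0,"wz":0,"grip":1},{"dx":-0.022,"dy":0.022,"dz":0,"wx":0.0,"wy":0,"wz":0,"grip":1},{"dx":-0.022,"dy":0.022,"dz":0,"wx":0,"wy":0,"wz":0,"grip":1},{"dx":-0.022,"dy":0.022,"dz":0,"wx":0,"wy":0,"wz":0,"grip":1},{"dx":-0.022,"dy":0.022,"dz":0,"wx":0,"wy":0,"wz":0,"grip":1},{"dx":-0.022,"dy":0.022,"dz":0,"wx":0,"wy":0,"wz":0,"grip":1},{"dx":-0.022,"dy":0.022,"dz":0,"wx":0,"wy":0,"wz":0,"grip":1},{"dx":-0.022,"dy":0.022,"dz":0,"wx":0,"wy":0,"wz":0,"grip":1}]' 40
python3 -m jog '[{"dx":-0.011,"dy":0.010,"dz":0,"wx":0.0035,"wy":0.0241,"wz":0.0013,"grip":1},{"dx":0,"dy":0,"dz":0,"wx":0.007,"wy":0.0482,"wz":0.0027,"grip":1},{"dx":0,"dy":0,"dz":0,"wx":0.007,"wy":0.0482,"wz":0.0027,"grip":1},{"dx":0,"dy":0,"dz":0,"wx":0.0105,"wy":0.0723,"wz":0.004,"grip":1},{"dx":0,"dy":0,"dz":0,"wx":0.0105,"wy":0.0723,"wz":0.004,"grip":1},{"dx":0,"dy":0,"dz":0,"wx":0.0105,"wy":0.0723,"wz":0.004,"grip":1},{"dx":0,"dy":0,"dz":0,"wx":0.007,"wy":0.0482,"wz":0.0027,"grip":1},{"dx":0,"dy":0,"dz":0,"wx":0.007,"wy":0.0482,"wz":0.0027,"grip":1},{"dx":0,"dy":0,"dz":0,"wx":0.0068,"wy":0.0482,"wz":0.0028,"grip":1},{"dx":0,"dy":0,"dz":0,"wx":0,"wy":0,"wz":0,"grip":1}]' 40
python3 -c "
from h import *
np.set_printoptions(precision=4,suppress=True)
print(delta((-64.5,0,42)),env.state()['torque'])"
```

```text
time_s: 7.35
ee_pos: [411.2, -81.6, 246.8]
ee_rot: [-179.9, -0.0, 80.9]
force: [0.7, 0.1, -2.4]
gripper_width: 8.8
time_s: 8.35
ee_pos: [403.2, -72.9, 245.9]
ee_rot: [-152.0, 0.0, 82.5]
force: [-0.4, -0.3, -2.2]
gripper_width: 9.0
(array([ -1.8781,   0.4995, -84.1034]), array([ 0.0005,  0.0003, -0.0002]), array([401.2862, -72.4402, 161.7647])) [-0.1594 -0.459   0.0068]
```

```bash
python3 -m jog '[{"dx":-0.002,"dy":0,"dz":-0.02,"wx":0,"wy":0,"wz":0,"grip":1},{"dx":0,"dy":0,"dz":-0.03,"wx":0,"wy":0,"wz":0,"grip":1},{"dx":0,"dy":0,"dz":-0.024,"wx":0,"wy":0,"wz":0,"grip":1},{"dx":0,"dy":0,"dz":-0.01,"wx":0,"wy":0,"wz":0,"grip":1},{"dx":0,"dy":0,"dz":0,"wx":0,"wy":0,"wz":0,"grip":1}]' 40
python3 -c "
from h import *
np.set_printoptions(precision=4,suppress=True)
print(delta((-19.5,0,42)),incarr())"
```

```text
time_s: 8.85
ee_pos: [399.2, -72.5, 162.8]
ee_rot: [-152.0, 0.0, 82.5]
force: [0.5, -0.3, -2.2]
gripper_width: 8.7
(array([ 41.4727,  -5.1161, -22.1727]), array([ 0.0003, -0.    , -0.0001]), array([440.6789, -77.6264, 140.6385])) (array([-66.804 ,  -0.341 ,  41.9601]), array([ 1.4642, -0.2366, -1.6804]), array([-0.133 , -0.4021, -0.0427]), array([-0.0174,  0.001 ,  0.0047]))
```

```bash
python3 -m jog '[{"dx":0.0105,"dy":-0.0013,"dz":-0.0056,"wx":0,"wy":0,"wz":0,"grip":1},{"dx":0.0105,"dy":-0.0013,"dz":-0.0056,"wx":0,"wy":0,"wz":0,"grip":1},{"dx":0.0105,"dy":-0.0013,"dz":-0.0056,"wx":0,"wy":0,"wz":0,"grip":1},{"dx":0.010,"dy":-0.0013,"dz":-0.0054,"wx":0,"wy":0,"wz":0,"grip":1},{"dx":0,"dy":0,"dz":0,"wx":0,"wy":0,"wz":0,"grip":1},{"dx":0,"dy":0,"dz":0,"wx":0,"wy":0,"wz":0,"grip":1}]' 40
python3 - <<'E'
from h import *
print(incarr())
s=np.mean([env.grab_frame('scene').astype(float) for _ in range(4)],0).astype(np.uint8)
t=env.grab_frame('top')
z=lambda im,x,y,w,h,W:cv2.resize(im[y:y+h,x:x+w],(W,600),interpolation=cv2.INTER_CUBIC)
cv2.imwrite('pics/c5.png',np.hstack([z(t,250,150,60,90,400),z(s,230,130,60,90,400)])[:,:,::-1])
E
```

```text
time_s: 9.45
ee_pos: [441.1, -77.7, 141.1]
ee_rot: [-152.0, 0.0, 82.5]
force: [-0.9, 1.2, -2.4]
gripper_width: 8.7
(array([-19.3,  -0. ,  42.6]), array([ 0.2,  1. , -2.6]), array([-0.1, -0.4, -0. ]), array([-0., -0.,  0.]))
```

View pics/c5.png

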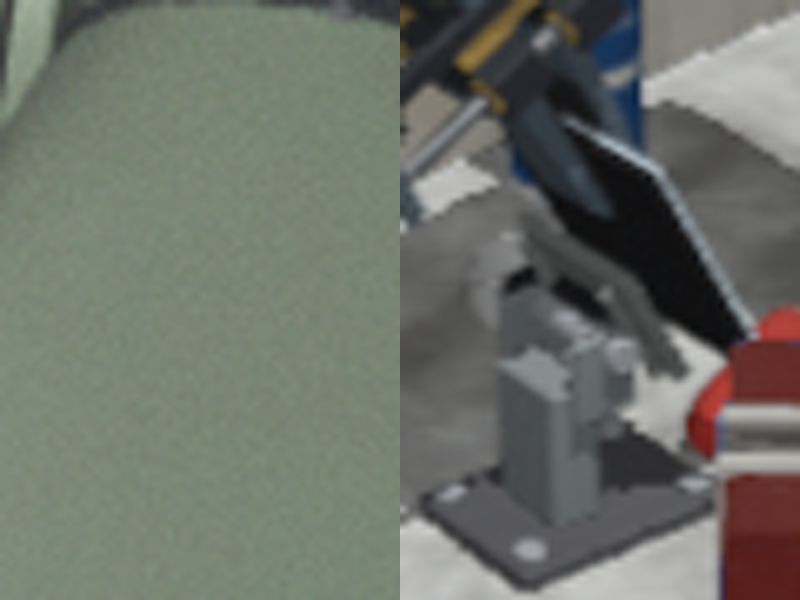

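```bash
python3 - <<'E'
from h import *
s=np.mean([env.grab_frame('scene').astype(float) for _ in range(4)],0);b=s.mean(2)
for r in range(156,182): print(r,b[r,266:288].round().astype(int).tolist())
st=env.state();R=Ro.from_euler('xyz',st['ee_rot'],degrees=True).as_matrix()@TG.T
for x in(4.5,-4.5):
    q=proj('scene',[st['ee_pos']+R@[x,55,z-25] for z in(60,40,20,0,-20,-40,-60)]);print(x,q.tolist())
E
```

```text
156 [34, 38, 123, 138, 91, 77, 76, 76, 78, 79, 82, 84, 87, 90, 92, 94, 94, 95, 95, 95, 95, 93]
157 [19, 24, 70, 110, 110, 84, 77, 77, 79, 82, 87, 90, 93, 95, 95, 95, 96, 97, 97, 96, 95, 94]
158 [17, 21, 26, 74, 120, 118, 83, 85, 88, 91, 94, 97, 98, 99, 100, 100, 101, 102, 101, 99, 96, 94]
159 [18, 19, 22, 51, 129, 139, 98, 98, 100, 102, 101, 103, 105, 106, 106, 104, 104, 101, 99, 98, 97, 96]
160 [16, 17, 19, 25, 72, 123, 124, 97, 99, 98, 98, 99, 101, 100, 100, 100, 99, 96, 95, 94, 95, 96]
161 [15, 16, 16, 21, 26, 123, 140, 105, 103, 103, 103, 102, 103, 102, 102, 102, 100, 97, 95, 94, 95, 95]
162 [18, 18, 17, 18, 24, 70, 121, 127, 103, 100, 101, 103, 104, 104, 106, 106, 106, 104, 102, 101, 100, 100]
163 [17, 16, 17, 17, 21, 26, 115, 142, 115, 100, 100, 100, 101, 101, 102, 105, 106, 106, 106, 106, 105, 105]
164 [18, 16, 16, 16, 18, 25, 70, 122, 128, 102, 97, 97, 98, 101, 104, 107, 106, 105, 105, 106, 106, 105]
165 [17, 17, 18, 16, 18, 22, 25, 71, 124, 128, 102, 101, 98, 98, 102, 105, 103, 100, 98, 97, 95, 93]
166 [18, 18, 17, 17, 18, 19, 22, 29, 125, 143, 110, 104, 100, 98, 99, 99, 98,
[... 1366 characters left out ...]
 94, 95, 96, 96]
181 [73, 65, 71, 76, 110, 170, 195, 182, 143, 99, 62, 27, 17, 25, 58, 74, 67, 64, 63, 64, 64, 64]
4.5 [[266.40909933471585, 156.22330105066433], [269.56016532161055, 161.617854882388], [272.63734937942013, 166.88558543106953], [275.64329605038824, 172.0310434489768], [278.5805218614666, 177.05855893868073], [281.4514231430525, 181.97225465753874], [284.25828327234433, 186.77605862723277]]
-4.5 [[268.98574842682075, 153.7060788129188], [272.10110970327867, 159.12170167976998], [275.14355922226963, 164.41017741434644], [278.1157023929605, 169.57606267528286], [281.0200187006195, 174.623693349351], [283.8588693864066, 179.55719804142493], [286.6345045627853, 184.3805105717454]]
```

```bash
python3 -m jog '[{"dx":0.0044,"dy":-0.0006,"dz":-0.0023,"wx":0,"wy":0,"wz":0,"grip":1},{"dx":0.0044,"dy":-0.0006,"dz":-0.0023,"wx":0,"wy":0,"wz":0,"grip":1},{"dx":0,"dy":0,"dz":0,"wx":0,"wy":0,"wz":0,"grip":1},{"dx":0,"dy":0,"dz":0,"wx":0,"wy":0,"wz":0,"grip":1}]' 40
python3 -c "
from h import *
np.set_printoptions(precision=3,suppress=True)
print(incarr())"
python3 -m jog '[{"dx":0.0009,"dy":-0.0001,"dz":-0.0005,"wx":0,"wy":0,"wz":0,"grip":1},{"dx":0.0009,"dy":-0.0001,"dz":-0.0005,"wx":0,"wy":0,"wz":0,"grip":1},{"dx":0,"dy":0,"dz":0,"wx":0,"wy":0,"wz":0,"grip":1}]' 40
python3 -c "
from h import *
np.set_printoptions(precision=3,suppress=True)
print(incarr())"
```

```text
time_s: 10.3
ee_pos: [450.0, -78.9, 136.5]
ee_rot: [-152.1, 0.0, 82.5]
force: [-0.9, 0.9, -1.6]
gripper_width: 8.7
(array([-9.241, -0.044, 42.717]), array([-0.166,  0.724, -1.889]), array([-0.116, -0.447, -0.063]), array([-0.029, -0.069,  0.014]))
time_s: 10.6
ee_pos: [451.8, -79.1, 135.6]
ee_rot: [-152.1, 0.0, 82.5]
force: [-0.8, 0.5, -2.2]
gripper_width: 8.5
(array([-7.266,  0.   , 42.829]), array([ 0.25 ,  0.411, -2.369]), array([-0.114, -0.458, -0.046]), array([-0.032, -0.102,  0.013]))
```

```bash
python3 -m jog '[{"dx":0.0009,"dy":-0.0001,"dz":-0.0005,"wx":0,"wy":0,"wz":0,"grip":1},{"dx":0.0009,"dy":-0.0001,"dz":-0.0005,"wx":0,"wy":0,"wz":0,"grip":1},{"dx":0,"dy":0,"dz":0,"wx":0,"wy":0,"wz":0,"grip":1}]' 40
python3 -c "
from h import *
np.set_printoptions(precision=3,suppress=True)
print(incarr())"
python3 -m jog '[{"dx":0.0009,"dy":-0.0001,"dz":-0.0005,"wx":0,"wy":0,"wz":0,"grip":1},{"dx":0,"dy":0,"dz":0,"wx":0,"wy":0,"wz":0,"grip":1}]' 40
python3 -c "
from h import *
np.set_printoptions(precision=3,suppress=True)
print(incarr())"
```

```text
time_s: 10.9
ee_pos: [453.1, -79.3, 134.8]
ee_rot: [-152.0, 0.0, 82.5]
force: [-1.4, 1.2, -0.2]
gripper_width: 8.8
(array([-5.72 ,  0.006, 42.737]), array([-1.231,  1.036, -0.929]), array([-0.125, -0.069, -0.085]), array([-0.028, -0.025,  0.005]))
time_s: 11.1
ee_pos: [453.3, -79.3, 134.6]
ee_rot: [-151.9, 0.0, 82.5]
force: [-3.1, 1.4, 3.0]
gripper_width: 9.1
(array([-5.467,  0.024, 42.673]), array([-4.26 ,  0.95 ,  1.083]), array([-0.187,  0.713, -0.244]), array([-0.019,  0.078, -0.001]))
```

```bash
cat >> h.py <<'E'
def cop():
    p,f,t,r=incarr();np.set_printoptions(precision=3,suppress=True)
    df=f-np.array([0,.6,-2.1]);dt=t-np.array([-.115,-.45,-.055])
    print('pos',p,'F',f,'dtau',dt,'rot',r,'ratio_mm',1000*dt[1]/df[0])
E
python3 -m jog '[{"dx":0,"dy":0,"dz":0,"wx":0,"wy":0,"wz":0,"grip":1},{"dx":0,"dy":0,"dz":0,"wx":0,"wy":0,"wz":0,"grip":1}]' 40;python3 -c "
from h import *
cop()"
python3 -m jog '[{"dx":0.0009,"dy":-0.0001,"dz":-0.0005,"wx":0,"wy":0,"wz":0,"grip":1},{"dx":0,"dy":0,"dz":0,"wx":0,"wy":0,"wz":0,"grip":1},{"dx":0,"dy":0,"dz":0,"wx":0,"wy":0,"wz":0,"grip":1}]' 40
python3 - <<'E'
from h import *
cop()
s=np.mean([env.grab_frame('scene').astype(float) for _ in range(4)],0).astype(np.uint8)
cv2.imwrite('pics/c6.png',cv2.resize(s[145:195,240:290],(600,600),interpolation=cv2.INTER_CUBIC)[:,:,::-1])
cop()
E
```

```text
time_s: 11.3
ee_pos: [453.3, -79.3, 134.6]
ee_rot: [-151.9, 0.0, 82.5]
force: [-4.0, 0.8, 4.2]
gripper_width: 8.7
pos [-5.431  0.017 42.674] F [-5.607  0.246  1.83 ] dtau [-0.046  1.593 -0.24 ] rot [-0.019  0.055 -0.001] ratio_mm -284.0430659382662
time_s: 11.6
ee_pos: [453.4, -79.3, 134.5]
ee_rot: [-151.8, 0.0, 82.5]
force: [-6.2, 1.0, 6.0]
gripper_width: 8.8
pos [-5.3    0.004 42.634] F [-8.385  0.186  2.368] dtau [-0.09   2.075 -0.322] rot [-0.015  0.176 -0.007] ratio_mm -247.44650037564332
pos [-5.309  0.002 42.637] F [-8.232  0.     2.106] dtau [-0.102  1.994 -0.311] rot [-0.013  0.172 -0.012] ratio_mm -242.1744783191798
```

View pics/c6.png

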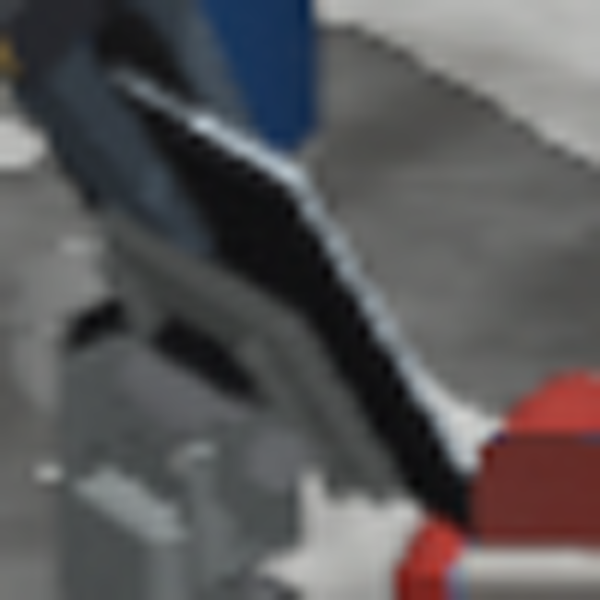

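```bash
python3 -m jog '[{"dx":0.0003,"dy":0,"dz":-0.0002,"wx":0.0011,"wy":0.0087,"wz":0,"grip":1},{"dx":0,"dy":0,"dz":0,"wx":0,"wy":0,"wz":0,"grip":1},{"dx":0,"dy":0,"dz":0,"wx":0,"wy":0,"wz":0,"grip":1}]' 40
python3 -c "
from h import *
cop()"
python3 -m jog '[{"dx":0.0003,"dy":0,"dz":-0.0002,"wx":0.0011,"wy":0.0087,"wz":0,"grip":1},{"dx":0,"dy":0,"dz":0,"wx":0,"wy":0,"wz":0,"grip":1},{"dx":0,"dy":0,"dz":0,"wx":0,"wy":0,"wz":0,"grip":1}]' 40
python3 -c "
from h import *
cop()"
```

```text
time_s: 12.1
ee_pos: [453.5, -79.3, 134.4]
ee_rot: [-151.3, 0.0, 82.5]
force: [-7.0, 1.6, 6.3]
gripper_width: 8.8
pos [-5.129  0.003 42.588] F [-9.284  0.721  2.2  ] dtau [-0.167  2.102 -0.287] rot [ 0.05   0.705 -0.009] ratio_mm -226.44910930827584
time_s: 12.4
ee_pos: [453.7, -79.4, 134.3]
ee_rot: [-150.8, 0.1, 82.5]
force: [-7.7, 0.7, 5.9]
gripper_width: 9.1
pos [-4.957 -0.02  42.552] F [-9.562 -0.265  1.579] dtau [-0.117  2.15  -0.284] rot [ 0.108  1.229 -0.006] ratio_mm -224.86470521788698
```

```bash
python3 -m jog '[{"dx":0,"dy":0,"dz":0,"wx":-0.0011,"wy":-0.0087,"wz":0,"grip":1},{"dx":-0.0003,"dy":0,"dz":0.0002,"wx":-0.0011,"wy":-0.007,"wz":0,"grip":1},{"dx":0,"dy":0,"dz":0,"wx":0,"wy":0,"wz":0,"grip":1},{"dx":0,"dy":0,"dz":0,"wx":0,"wy":0,"wz":0,"grip":1},{"dx":0,"dy":0,"dz":0,"wx":0,"wy":0,"wz":0,"grip":1}]' 40
python3 -c "
from h import *
cop()"
python3 -m jog '[{"dx":0,"dy":0,"dz":0,"wx":0,"wy":0,"wz":0,"grip":1},{"dx":0,"dy":0,"dz":0,"wx":0,"wy":0,"wz":0,"grip":1},{"dx":0,"dy":0,"dz":0,"wx":0,"wy":0,"wz":0,"grip":1}]' 40
python3 -c "
from h import *
cop()"
```

```text
time_s: 12.9
ee_pos: [453.4, -79.3, 134.3]
ee_rot: [-151.7, 0.1, 82.5]
force: [-6.9, 1.3, 6.8]
gripper_width: 9.1
pos [-5.23  -0.031 42.46 ] F [-9.376  0.369  2.693] dtau [-0.172  2.137 -0.293] rot [-0.015  0.314 -0.01 ] ratio_mm -227.90932966619616
time_s: 13.2
ee_pos: [453.4, -79.3, 134.4]
ee_rot: [-151.7, 0.1, 82.5]
force: [-6.5, 1.1, 6.0]
gripper_width: 8.8
pos [-5.236 -0.003 42.462] F [-8.652  0.257  2.226] dtau [-0.122  2.187 -0.268] rot [-0.015  0.317 -0.006] ratio_mm -252.81447695388613
```

```bash
cat > z.sh <<'E'
for i in 1 2 3 4 5; do python3 -c "
from h import *
env.grab_frame('scene')
cop()"; done
E
echo base; bash z.sh
python3 -m jog '[{"dx":-0.0003,"dy":0,"dz":0.0002,"wx":-0.0011,"wy":-0.0087,"wz":0,"grip":1},{"dx":-0.0003,"dy":0,"dz":0.0002,"wx":-0.0011,"wy":-0.0087,"wz":0,"grip":1},{"dx":0,"dy":0,"dz":0,"wx":0,"wy":0,"wz":0,"grip":1},{"dx":0,"dy":0,"dz":0,"wx":0,"wy":0,"wz":0,"grip":1}]' 40 >/dev/null
echo minus1; bash z.sh
```

```text
base
pos [-5.242 -0.035 42.456] F [-9.182 -0.598  2.361] dtau [-0.105  2.121 -0.35 ] rot [-0.017  0.317 -0.01 ] ratio_mm -230.9923641641375
pos [-5.253 -0.018 42.451] F [-8.923 -0.985  2.01 ] dtau [-0.149  2.118 -0.335] rot [-0.015  0.318 -0.008] ratio_mm -237.3226261756701
pos [-5.221 -0.011 42.472] F [-9.171 -0.325  2.435] dtau [-0.126  2.147 -0.307] rot [-0.014  0.314 -0.008] ratio_mm -234.1157041049898
pos [-5.241 -0.012 42.452] F [-9.335  0.352  1.763] dtau [-0.101  2.128 -0.238] rot [-0.014  0.318 -0.008] ratio_mm -227.91824794656443
pos [-5.237 -0.027 42.455] F [-9.4   -0.881  2.613] dtau [-0.108  2.097 -0.276] rot [-0.016  0.317 -0.008] ratio_mm -223.14981466553994
minus1
pos [-5.981 -0.04  42.365] F [-7.904  0.646  2.16 ] dtau [-0.049  2.331 -0.255] rot [-0.128 -0.66  -0.005] ratio_mm -294.9068143469564
pos [-5.991 -0.028 42.36 ] F [-8.468 -0.623  1.586] dtau [-0.083  2.398 -0.303] rot [-0.127 -0.655 -0.001] ratio_mm -283.18593362758793
pos [-5.964 -0.007 42.366] F [-8.161 -0.696  1.82 ] dtau [-0.081  2.417 -0.273] rot [-0.127 -0.656 -0.   ] ratio_mm -296.1920814016888
pos [-5.982 -0.028 42.367] F [-7.766 -0.626  1.938] dtau [-0.125  2.325 -0.22 ] rot [-0.126 -0.656 -0.004] ratio_mm -299.4125277874905
pos [-5.978 -0.021 42.346] F [-7.942 -0.121  1.679] dtau [-0.079  2.362 -0.264] rot [-0.125 -0.652 -0.   ] ratio_mm -297.379013949931
```

```bash
python3 -m jog '[{"dx":0.0003,"dy":0,"dz":-0.0002,"wx":0.0017,"wy":0.013,"wz":0,"grip":1},{"dx":0.0002,"dy":0,"dz":-0.0001,"wx":0,"wy":0,"wz":0,"grip":1},{"dx":0,"dy":0,"dz":0,"wx":0,"wy":0,"wz":0,"grip":1},{"dx":0,"dy":0,"dz":0,"wx":0,"wy":0,"wz":0,"grip":1}]' 40 >/dev/null
echo tilt; bash z.sh
python3 -m jog '[{"dx":0,"dy":0,"dz":0,"wx":-0.0056,"wy":0.0007,"wz":-0.0106,"grip":1},{"dx":0,"dy":0,"dz":0,"wx":0,"wy":0,"wz":0,"grip":1},{"dx":0,"dy":0,"dz":0,"wx":0,"wy":0,"wz":0,"grip":1}]' 40 >/dev/null
echo yaw; bash z.sh
```

```text
tilt
pos [-5.307 -0.033 42.374] F [-8.652  0.525  0.359] dtau [-0.028  2.171 -0.262] rot [-0.043  0.071 -0.009] ratio_mm -250.94285973139324
pos [-5.332 -0.024 42.385] F [-9.011  0.343  1.338] dtau [-0.148  2.187 -0.302] rot [-0.041  0.072 -0.01 ] ratio_mm -242.66881117412956
pos [-5.33  -0.02  42.368] F [-8.769 -0.222  2.311] dtau [-0.072  2.181 -0.267] rot [-0.041  0.073 -0.006] ratio_mm -248.78368572949228
pos [-5.339 -0.042 42.372] F [-8.338 -0.372  1.813] dtau [-0.08   2.137 -0.372] rot [-0.043  0.073 -0.007] ratio_mm -256.2437345412322
pos [-5.328 -0.03  42.37 ] F [-8.803 -0.803  1.982] dtau [-0.104  2.142 -0.348] rot [-0.042  0.072 -0.006] ratio_mm -243.34213579267774
yaw
pos [-5.192  0.043 42.355] F [-8.207  0.129  1.847] dtau [-0.105  2.049  0.056] rot [-0.333  0.089 -0.555] ratio_mm -249.64563392232176
pos [-5.17   0.053 42.335] F [-8.654 -1.189  0.987] dtau [-0.068  2.098  0.096] rot [-0.334  0.092 -0.557] ratio_mm -242.47613696901357
pos [-5.171  0.032 42.358] F [-8.434 -0.941  2.097] dtau [-0.03   2.086  0.112] rot [-0.337  0.088 -0.556] ratio_mm -247.355375890666
pos [-5.168  0.047 42.332] F [-7.311  0.014  1.128] dtau [-0.065  2.035  0.088] rot [-0.336  0.091 -0.556] ratio_mm -278.3098431786268
pos [-5.203  0.027 42.333] F [-8.061 -1.243  1.837] dtau [-0.013  2.057  0.072] rot [-0.336  0.094 -0.558] ratio_mm -255.20811669289222
```

```bash
python3 -m jog '[{"dx":0,"dy":0,"dz":0,"wx":0,"wy":0,"wz":0,"grip":1},{"dx":0,"dy":0,"dz":0,"wx":0,"wy":0,"wz":0,"grip":1},{"dx":0,"dy":0,"dz":0,"wx":0,"wy":0,"wz":0,"grip":1},{"dx":0,"dy":0,"dz":0,"wx":0,"wy":0,"wz":0,"grip":1},{"dx":0,"dy":0,"dz":0,"wx":0,"wy":0,"wz":0,"grip":1}]' 40
bash z.sh; python3 -c "
from h import *
s=env.grab_frame('scene');cv2.imwrite('pics/c7.png',cv2.resize(s[100:220,150:310],(800,600),interpolation=cv2.INTER_CUBIC)[:,:,::-1])"
```

```text
time_s: 15.8
ee_pos: [453.3, -79.2, 134.2]
ee_rot: [-151.9, 0.3, 81.9]
force: [-7.4, 0.9, 5.2]
gripper_width: 9.0
pos [-5.179  0.038 42.345] F [-7.832 -0.142  0.62 ] dtau [-0.016  2.063  0.102] rot [-0.334  0.09  -0.558] ratio_mm -263.42957434867856
pos [-5.195  0.036 42.334] F [-7.805  0.224  1.473] dtau [-0.036  2.032  0.057] rot [-0.335  0.093 -0.56 ] ratio_mm -260.3490428591951
pos [-5.177  0.028 42.342] F [-8.651 -1.088  1.259] dtau [-0.033  2.004  0.035] rot [-0.335  0.09  -0.558] ratio_mm -231.70395995574577
pos [-5.193  0.044 42.339] F [-8.229 -0.485  1.03 ] dtau [-0.027  2.078  0.079] rot [-0.335  0.09  -0.554] ratio_mm -252.4797678476956
pos [-5.185  0.047 42.344] F [-8.45  -0.673  1.594] dtau [-0.045  2.079  0.072] rot [-0.336  0.091 -0.557] ratio_mm -246.01422887430715
```

View pics/c7.png

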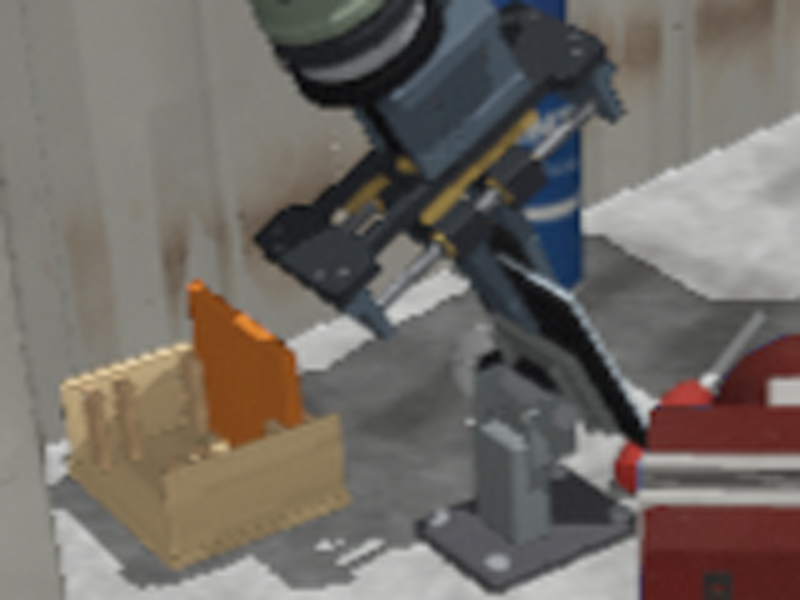

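The glass lies flush on the carrier and is still held. The orange panel stands untouched in its slot. Readings are steady, so I'm handing the job in.

```bash
python3 -c "
from workcell import env
print(env.job_done())"
```

```text
the job is handed in; nothing more can be done
None
```

I drew the glass 94 mm straight up out of the far slot, tilted it to about 28° and pressed its back on the carrier. I handed the job in at about 16 s, still holding it, with the grip set to 40 N. `job_done()` gives no verdict.

**Last checks**
- **Press:** a steady push of about 8 N. The grip width was 9 mm.
- **Flush fit:** I tilted the glass roughly ±1° each way and watched the torque, which showed contact moving from the face's lower edge to its upper edge. I set it in between, at about 28.1°. The torque also showed contact near one side edge, so I turned the glass 0.65° about the slope axis, which brought the pressure to about 10 mm from centre.
- **Position:** by my estimate the glass is centred sideways to about 2–3 mm, with its centre about 17 mm up the slope. In the last picture the carrier looks unmoved and the orange panel is still in its slot.

**Disagreements and gaps**
- **Slope:** the top camera gave about 27° and the scene camera about 28.4°. The contact test decided between them.
- **Contact depth:** the glass touched about 1 mm earlier than my camera estimate, which is within the calibration error.
- **Torque readings:** they were noisy, and their zero point did not match the weight of the glass, so I trusted only their changes.
- **Not re-checked:** I did not look again at the tape roll and bolt tray. The top camera was blocked by the arm, but the arm never came near them.

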